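Load a matched string of cells into the V-trough of the stick-pack jig

TASK

Load the jig: carry the tray of three cells level by its swinging bail and set it gently on the jig's loading shelf, nose over the head of the V-trough and front feet just behind the lip, and let go; then take the tray by its tail grip and lift its tail so that the cells slide out into the trough and line up along the fold, end to end against the stop. Lower the empty tray level onto the shelf again and leave it there. Do not touch the cells with the gripper, let none fall on the bench, and leave everything else on the bench as it is.

Things in the scene. Friction and masses are not known exactly. Their poses are not given: they have to be found in the camera images.
- jig: fixed bare-metal jig, base plate 530 x 110 mm. Origin on the bench under the middle of its loading shelf; x runs level towards the trough's low end, y to the left of that, z up. Trough's upper end (head) at x = 108 mm, inside of its fold there 142 mm above the bench, its edges 42 mm above the fold at y = +-42 mm
- shelf (a point): middle of the loading shelf's level top, 153 mm above the bench; axes as the jig's. Deck 96 mm wide, x = -125 to 106 mm. Lip at the trough end: two blocks, x = 100 to 106, |y| = 14 to 36 mm, 8 mm high, open between. Set the tray with its origin here and its x along this x: front feet 10 mm behind the lip, nose 12 mm past the trough's head (tray x from -15 to +8 mm is good)
- trough: the jig's V-trough: steel angle 60 x 60 x 5 mm, open upwards, 270 mm long, falling at 26 degrees to a dark stop plate. Origin inside the fold at the stop's face; x along the fold downhill (trough at x = -270 to 0 mm), z square to the fold out of the V. A cell in the fold has its axis at y = 0, z = 22.6 mm; cells in line end to end from the stop: middles at x = -35, -105, -175 mm
- tray: loose aluminium V tray, 240 mm long, 60 mm wide (84 over the bail), on 4 black feet, 0.28 kg empty, 0.72 kg full; nose open (x = 120 mm), tail walled (x = -124). Origin under its middle, level with the feet's undersides; x to the nose, z up. Front feet x = 78 to 90, rear -110 to -98 mm. With its tail lifted it turns on the front feet's front edge (x = 90, z = 0); 32 degrees empties it
- bail_bar (a point): middle of the bail's grip bar: round, black, 10 mm thick, 78 mm long along tray y (point y). The bail swings on a hinge at tray x = -13, z = 60 mm, the bar 50 mm from it, up to 52 degrees either way; light friction holds it where left (at first up to 20 degrees off upright). Hung from it the full tray stays level, so it cannot be tipped by the bail
- tail_grip (a point): black upright block behind the tray's tail wall, 26 mm wide (tray y), 12 mm thick (tray x), top 92 mm above the tray's underside; this point on its centre line, 18 mm below the top, at tray x = -128, z = 74 mm. Axes as the tray's
- cell1: battery cell in a pale pink sleeve, cylinder 32 mm across, 70 mm long, 0.145 kg; origin at its middle, x along its axis. Slippery: lying in a V it starts to slide at a slope of 14 to 21 degrees. Starts in the tray nearest the nose
- cell2: battery cell in a pale pink sleeve, cylinder 32 mm across, 70 mm long, 0.145 kg; origin at its middle, x along its axis. Slippery: lying in a V it starts to slide at a slope of 14 to 21 degrees. Starts in the middle of the tray
- cell3: battery cell in a pale pink sleeve, cylinder 32 mm across, 70 mm long, 0.145 kg; origin at its middle, x along its axis. Slippery: lying in a V it starts to slide at a slope of 14 to 21 degrees. Starts in the tray nearest the tail
Things that resemble listed ones, but are neither listed nor needed, are in the scene too. What is shaped like the cell2 but orange or red is not meant. Leave any yellow look-alike of the cell1 alone.

How it is judged:
By the outcome, as a careful person would: the job done as asked, in the order asked, and still so for the second after the job is handed in, with the robot touching nothing.
It also fails if it takes over 69 s, if anything falls off the work surface, if the arm or the gripper's body presses on something with over 40 N, if the wrist force passes 120 N, or if a joint passes its speed limit or range.

ROBOT

A 6-joint arm with a two-finger parallel gripper is mounted at the origin on the work surface. World frame = base frame: x ahead of the robot, y to its left, z up, the work surface at z = 0. Lengths are in mm, angles in rad, forces in N, time in s.
With the tool pointing down it reaches from about 325 to 900 mm from the base axis. Payload 3.5 kg.
Tool frame: the origin (TCP) lies on the centre line of the jaws, within the pads' length; the fingertips stand 17 mm ahead of it and the grasp point (between the pads) lies 2 mm behind it; z points along the fingers, y is the direction in which the jaws open and shut (so a half turn about z gives the same grasp; the last joint's range is limited). The gripper opens to 85 mm and grips with 20 to 120 N. Pads are 22 mm wide; open, the fingers measure 114 mm over their backs; the gripper's body (76 mm by 85 mm) begins 54 mm behind the grasp point. The pads swing forward as they close: fully open they stand 13 mm farther back than shut.
Start: joints at [-1.293, 0.276, -0.026, 1.268, 0, 1.467], TCP at [232.277, -580.232, 248.313] pointing down, gripper open.
Joint ranges: [-3.12, 3.12], [-0.85, 1.88], [-1.08, 1.24], [-1.95, 2.15], [-1.57, 1.53], [-3.14, 3.14]. Speed limits (rad/s): [2.57, 2.57, 3.14, 3.14, 3.14, 3.14].

INTERFACE

Orientations are given as a unit quaternion [w, x, y, z].
In Python, from plant import state, snapshot, hand_in gives the robot as it stands. The module is installed in compiled form; this text tells all that it offers.
- The arm moves only by the shell command python3 -m jog 'ROWS'. ROWS is text: rows parted by semicolons, each of 7 numbers parted by spaces: the closure, from -1 (fully open) to 1 (shut), so that 0 is half open, then the shift along the tool's x, y, z in cm, then the turn, a rotation vector about the tool's x, y, z in rad. In form: hand x y z wx wy wz; .... A call has 1 to 5 rows; each row is the pose to reach, as a shift and turn from the pose commanded when the call began, along the tool's axes at that moment; what a row does not reach only later rows make up. A row lasts 1/10 s, in which the tool goes at most 50 mm and 8.59 degrees, less where a joint would pass 70% of its speed; a pose out of reach is approached as far as the arm can. A call with a gripper value outside its range is refused whole. The fingers move at their own pace and stop on an object; the grip force is fixed at half the most. Time passes only in rows, so rows that repeat a pose let the fingers close. It gives the time, the measured TCP pose, the force and the opening at its end, in the units of the state.
- state(): the state, without advancing time (a new reading comes with each control period).
- snapshot(name): name is "scene" or "top" or "wrist"; returns a dict with "image" (400x640x3 uint8, red, green, blue), "fx", "fy", "cx", "cy" (pixels), "cam_to_world" (4x4, takes a point from camera to world coordinates). Camera axes: x right, y up, looking along -z (the intrinsics and any distortion apply to the point x, -y, -z); pixel columns grow to the right and rows downward; lengths in mm; the calibration is good to about 2 mm. A picture is of the moment at which its call begins. There is no depth.
- hand_in(): hands the job in, once; it reports no verdict.
The state is a dict: "time": time; "joint_pos": joint angles; "dq": joint speeds; "tau": joint torques, N m; "position": TCP position; "eef_rot": TCP orientation; "wrist_force": force on the tool from outside, world axes, zero at the start; "ft_torque": the same for the moment, N m; "gripper_width": finger opening in mm.
Only numpy, scipy, OpenCV 4.12 (cv2) and the standard library are available. Lean on these libraries where they do the work, as an engineer would, in place of code of your own. Each camera call takes 0.05 s, during which the arm holds its last target.

## Working session

There is one attempt and no reset: what is moved stays moved. The work goes in short steps, Python scripts to look and compute and a shell command to move; the robot and the scene stay as the last step left them, time stands still between calls to the robot, and variables do not carry over. Pictures are saved under pics/ and viewed, and the job is handed in when it is done.

```bash
mkdir -p pics; ls
python3 - <<'E'
from plant import state,snapshot
import cv2
print(state())
for n in("scene","top","wrist"):
    s=snapshot(n); cv2.imwrite(f"pics/{n}0.png",s["image"][:,:,::-1]); print(n,s["fx"],s["fy"],s["cx"],s["cy"],s["cam_to_world"],[k for k in s])
E
```

```text
pics
{'time': 0.0, 'joint_pos': array([-1.29337364e+00,  2.77167245e-01, -2.79069706e-02,  1.26799430e+00,
       -6.47050138e-07,  1.46738545e+00]), 'dq': array([ 1.88664318e-04, -8.69319457e-04,  1.43013814e-03,  3.75798006e-06,
        1.57516643e-03, -4.24591685e-04]), 'tau': array([-1.08859815e-03, -4.45512164e+01,  2.95200366e+01,  1.62566663e-02,
       -1.81044443e-04, -8.36067002e-07]), 'position': array([ 232.08689983, -579.50342648,  247.12610316]), 'eef_rot': array([-1.13176663e-03,  9.81924803e-01,  1.89268039e-01, -9.90443609e-05]), 'wrist_force': array([ 0.23785627, -0.56748312, -0.04286867]), 'ft_torque': array([ 0.01039656, -0.00899782,  0.01836497]), 'gripper_width': 85.46784875608493}
scene 488.79610212356806 488.79610212356806 311.8381743093753 210.3123169348605 [[-3.93615624e-01 -6.09629558e-01  6.88054171e-01  1.25545982e+03]
 [ 9.19273060e-01 -2.59447300e-01  2.96013750e-01  2.38371201e+02]
 [-1.94493443e-03  7.49025300e-01  6.62538540e-01  7.97815179e+02]
 [ 0.00000000e+00  0.00000000e+00  0.00000000e+00  1.00000000e+00]] ['image', 'fx', 'fy', 'cx', 'cy', 'cam_to_world']
top 403.62756812521457 403.62756812521457 324.53744991967153 202.5259633882136 [[ 2.87478485e-02  9.81726948e-01 -1.88111035e-01  3.98042431e+02]
 [-9.99538987e-01  3.00714709e-02  4.18570868e-03 -6.94313677e+01]
 [ 9.76599852e-03  1.87903983e-01  9.82138849e-01  9.33774636e+02]
 [ 0.00000000e+00  0.00000000e+00  0.00000000e+00  1.00000000e+00]] ['image', 'fx', 'fy', 'cx', 'cy', 'cam_to_world']
wrist 284.69914716481827 284.69914716481827 321.1970519206506 204.58635605497957 [[ 3.71740888e-01  8.91567771e-01  2.58680541e-01  2.98298802e+02]
 [-9.28334585e-01  3.57586872e-01  1.01619523e-01 -5.53789412e+02]
 [-1.90007364e-03 -2.77918224e-01  9.60602858e-01  3.73200351e+02]
 [ 0.00000000e+00  0.00000000e+00  0.00000000e+00  1.00000000e+00]] ['image', 'fx', 'fy', 'cx', 'cy', 'cam_to_world']
```

View pics/scene0.png

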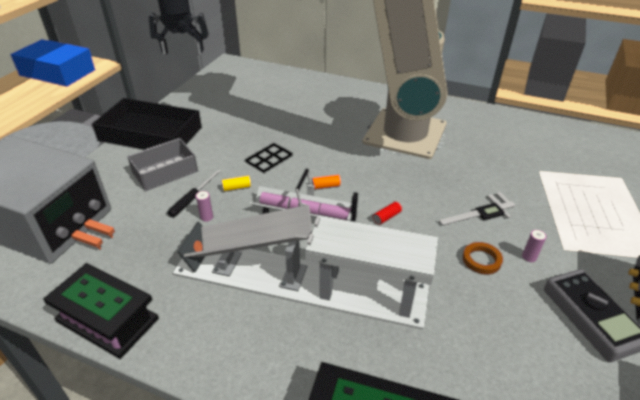

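View pics/top0.png

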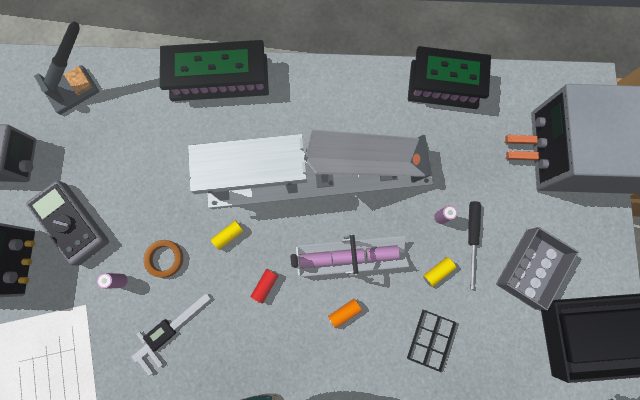

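View pics/wrist0.png

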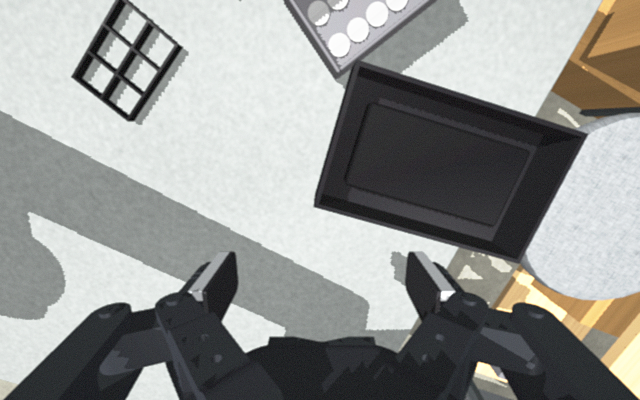

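The top view shows the tray at about (350,257) with its tail to the left and nose to the right. The jig has its shelf on the left, about (247,160), and the trough on the right. I'll zoom in.

```bash
cat > h.py <<'E'
import numpy as np,cv2
from plant import state,snapshot
from scipy.spatial.transform import Rotation as R
def ray(s,u,v):
    T=np.array(s["cam_to_world"]);d=np.array([(u-s["cx"])/s["fx"],-(v-s["cy"])/s["fy"],-1.]);return T[:3,3],T[:3,:3]@d
def plane(s,u,v,z):
    o,d=ray(s,u,v);return o+d*(z-o[2])/d[2]
def proj(s,p):
    T=np.array(s["cam_to_world"]);c=T[:3,:3].T@(np.array(p)-T[:3,3]);return s["cx"]-s["fx"]*c[0]/c[2],s["cy"]+s["fy"]*c[1]/c[2]
def tri(l):
    A=np.zeros((3,3));b=np.zeros(3)
    for s,u,v in l:
        o,d=ray(s,u,v);d=d/np.linalg.norm(d);P=np.eye(3)-np.outer(d,d);A+=P;b+=P@o
    p=np.linalg.solve(A,b);return p
def save(s,name,box=None,k=1):
    im=s["image"][:,:,::-1]
    if box: im=im[box[1]:box[3],box[0]:box[2]]
    cv2.imwrite("pics/"+name,cv2.resize(im,None,fx=k,fy=k,interpolation=cv2.INTER_CUBIC))
def toolR():
    q=state()["eef_rot"];return R.from_quat([q[1],q[2],q[3],q[0]])
E
python3 - <<'E'
from h import *
import pickle
t=cv2.imread("pics/top0.png")[:,:,::-1];s=cv2.imread("pics/scene0.png")[:,:,::-1]
save(dict(image=t),"t_tray.png",(280,225,420,285),5.5)
save(dict(image=t),"t_jig.png",(180,120,445,215),3)
save(dict(image=s),"s_all.png",(165,165,445,325),2.8)
E
```

```text
(no output)
```

View pics/t_tray.png

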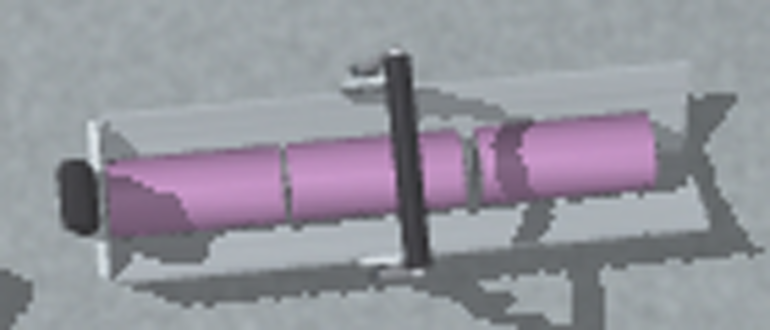

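View pics/t_jig.png

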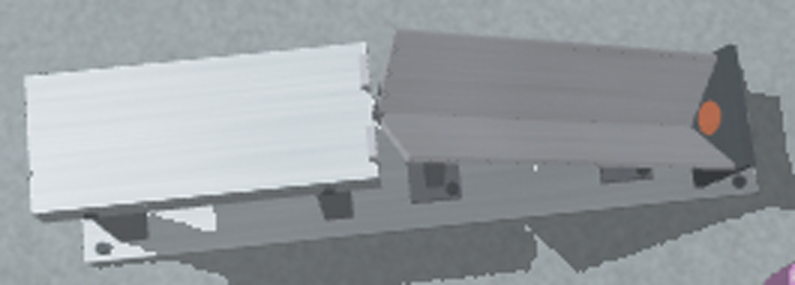

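View pics/s_all.png

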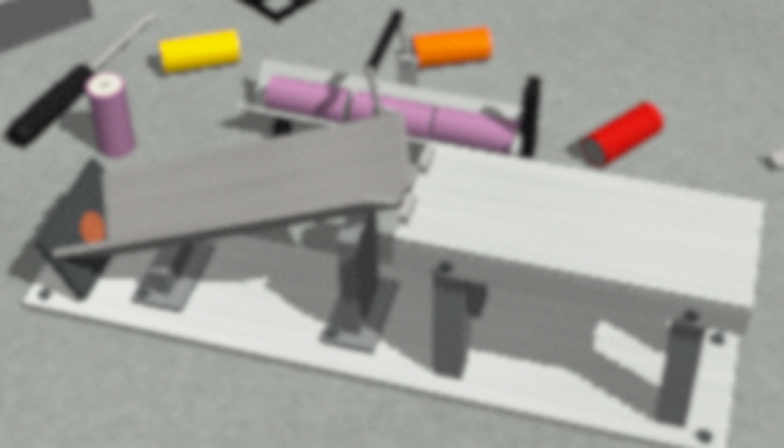

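Run:
```python
from h import *
import pickle
t=snapshot("top");s=snapshot("scene")
z=lambda x,y,k,a,b:(x/k+a,y/k+b)
tt=lambda x,y:z(x,y,5.5,280,225)
tj=lambda x,y:z(x,y,3,180,120)
ss=lambda x,y:z(x,y,2.8,165,165)
A=tri([(t,*tt(397,55)),(s,*ss(374,64))]);B=tri([(t,*tt(417,262)),(s,*ss(398,14))])
print("bar",A,B,(A+B)/2,np.linalg.norm(A-B))
# on planes for consistency
G=plane(t,*tt(76,197),92); print("grip top",G, "tri", tri([(t,*tt(76,197)),(s,*ss(534,80))]))
c=[plane(t,*tj(*p),153) for p in((25,75),(367,42),(380,178),(33,213))]
print("shelf top",*[x.round(1) for x in c],[np.linalg.norm(c[i]-c[(i+1)%4]).round(1) for i in range(4)])
c2=[plane(s,*ss(*p),153) for p in((764,204),(432,146),(403,243),(750,305))]
print("shelf scene",*[x.round(1) for x in c2],[np.linalg.norm(c2[i]-c2[(i+1)%4]).round(1) for i in range(4)])
for w in (c,c2):
  e=(w[1]-w[0])+(w[2]-w[3]) if w is c else (w[1]-w[0])+(w[2]-w[3]); print(np.degrees(np.arctan2(e[1],e[0])), sum(w)/4)
for a,b in (((93,122),(687,63)),((100,280),(708,228))):
  p=plane(t,*tt(*a),50);q=plane(t,*tt(*b),50);d=q-p;print("edge yaw",np.degrees(np.arctan2(d[1],d[0])),p,q)
```

```text
bar [ 488.14159216 -127.74685054  113.86477712] [ 413.3968623  -138.02902519  108.71058906] [ 450.76922723 -132.88793786  111.28768309] 75.62448949680784
grip top [434.83085997 -13.13838331  92.        ] tri [433.77887744 -10.33359246  93.49118884]
shelf top [657.3 205.4 153. ] [688.1 -23.5 153. ] [593.5 -35.8 153. ] [562.7 191.4 153. ] [np.float64(230.9), np.float64(95.4), np.float64(229.3), np.float64(95.7)]
shelf scene [565.  197.8 153. ] [598.7 -28.3 153. ] [692.4  -9.8 153. ] [656.7 209.  153. ] [np.float64(228.6), np.float64(95.6), np.float64(221.7), np.float64(92.4)]
-82.30852166350627 [625.38661554  84.34235963 153.        ]
-81.13549672202915 [628.20353299  92.15461438 153.        ]
edge yaw -82.64246916426234 [466.31472763 -15.79719282  50.        ] [ 496.81355324 -251.99576501   50.        ]
edge yaw -83.52959642396182 [404.77506514 -21.09996833  50.        ] [ 431.83735091 -259.71841675   50.        ]
```

```bash
cat >> h.py <<'E'
def go(p,yaw,n,tilt=0,k=5,turnsign=None):
    """tool down; tool x at world yaw(deg); prints this call's cumulative delta, for k of n rows"""
    st=state();Rc=toolR();x=np.array([np.cos(np.radians(yaw)),np.sin(np.radians(yaw)),0]);z=np.array([0,0,-1.]);y=np.cross(z,x)
    Rt=R.from_matrix(np.c_[x,y,z])
    if tilt: Rt=R.from_rotvec(np.radians(tilt[0])*np.array(tilt[1]))*Rt
    rv=(Rc.inv()*Rt).as_rotvec()
    if turnsign and rv[2]*turnsign<0: rv=rv-2*np.pi*rv/np.linalg.norm(rv)
    d=Rc.inv().apply(np.array(p)-st["position"])/10
    print("t",st["time"],"pos",st["position"].round(1),"tot d cm",d.round(2),"rv",rv.round(3),"F",st["wrist_force"].round(1))
    print("per row",(d/n).round(3),(rv/n).round(4),"q",st["joint_pos"].round(2))
E
python3 -c "
from h import *
go((451,-133,250),187.65,20,turnsign=-1)"
```

```text
t 0.25 pos [ 232.2 -579.9  247.7] tot d cm [ 36.92 -33.36  -0.19] rv [-0.000e+00 -2.000e-03 -2.894e+00] F [ 0.7 -0.4 -1. ]
per row [ 1.846 -1.668 -0.009] [-0.000e+00 -1.000e-04 -1.447e-01] q [-1.29  0.28 -0.03  1.27  0.    1.47]
```

```bash
python3 -m jog '-1 1 -1 0 0 0 -0.14; -1 3 -2.7 0 0 0 -0.28; -1 5.5 -5 0 0 0 -0.42; -1 8 -7.3 0 0 0 -0.56; -1 11 -10 0 0 0 -0.7'; python3 -c "
from h import *
go((451,-133,250),187.65,15,turnsign=-1)"
```

```text
time: 0.75
position: [297.4, -445.8, 248.2]
eef_rot: [0.0, 0.856, 0.516, -0.0]
wrist_force: [-0.0, 0.0, -0.2]
gripper_width: 85.5
t 0.75 pos [ 297.4 -445.8  248.2] tot d cm [34.83 -1.01 -0.19] rv [-0.    0.   -2.19] F [-0.   0.  -0.2]
per row [ 2.322 -0.068 -0.013] [-0.     0.    -0.146] q [-1.1   0.12 -0.22  1.23 -0.    0.95]
```

```bash
python3 -m jog '-1 2.3 0 0 0 0 -0.145; -1 4.6 -0.1 0 0 0 -0.29; -1 6.9 -0.2 0 0 0 -0.435; -1 9.2 -0.3 0 0 0 -0.58; -1 11.5 -0.3 0 0 0 -0.725'; python3 -c "
from h import *
go((451,-133,250),187.65,10,turnsign=-1)"
```

```text
time: 1.25
position: [348.9, -342.6, 248.3]
eef_rot: [-0.0, 0.617, 0.787, 0.0]
wrist_force: [1.0, 0.3, -0.8]
gripper_width: 85.3
t 1.25 pos [ 348.9 -342.6  248.3] tot d cm [17.92 14.91 -0.17] rv [ 0.    -0.    -1.463] F [ 1.   0.3 -0.8]
per row [ 1.792  1.491 -0.017] [ 0.     -0.     -0.1463] q [-0.91  0.03 -0.31  1.22  0.    0.42]
```

```bash
python3 -m jog '-1 1.8 1.5 0 0 0 -0.145; -1 3.6 3 0 0 0 -0.29; -1 5.4 4.5 0 0 0 -0.435; -1 7.2 6 0 0 0 -0.58; -1 9 7.5 0 0 0 -0.725'; python3 -c "
from h import *
go((451,-133,250),187.65,5,turnsign=-1)"
```

```text
time: 1.75
position: [400.9, -237.7, 248.3]
eef_rot: [0.0, 0.298, 0.955, 0.0]
wrist_force: [-0.5, -0.1, -0.2]
gripper_width: 85.2
t 1.75 pos [ 400.9 -237.7  248.3] tot d cm [ 1.84 11.46 -0.17] rv [ 0.     0.    -0.738] F [-0.5 -0.1 -0.2]
per row [ 0.367  2.292 -0.034] [ 0.      0.     -0.1477] q [-0.67 -0.01 -0.35  1.22  0.   -0.07]
```

```bash
python3 -m jog '-1 0.3 2.3 0 0 0 -0.145; -1 0.7 4.6 0 0 0 -0.29; -1 1.1 6.9 0 0 0 -0.435; -1 1.5 9.2 0 0 0 -0.58; -1 1.8 11.5 0 0 0 -0.738'; python3 -c "
from h import *
go((451,-133,250),187.65,5)
for n in ('wrist','top'): 
  s=snapshot(n);save(s,n+'1.png');
save(s,'top1z.png',(280,215,420,290),5.5)
"
```

```text
time: 2.25
position: [452.1, -133.1, 248.3]
eef_rot: [0.0, -0.063, 0.998, -0.0]
wrist_force: [-0.4, 0.3, -0.8]
gripper_width: 85.7
t 2.25 pos [ 452.1 -133.1  248.3] tot d cm [ 0.1   0.02 -0.17] rv [-0.     0.    -0.008] F [-0.4  0.3 -0.8]
per row [ 0.021  0.005 -0.034] [-0.      0.     -0.0016] q [-0.42  0.   -0.35  1.22 -0.   -0.55]
```

View pics/wrist1.png

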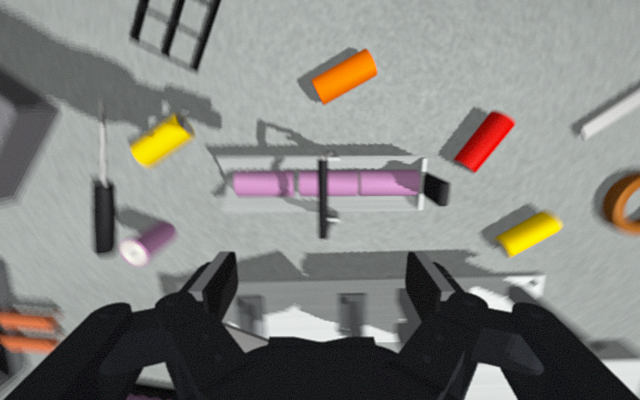

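View pics/top1.png

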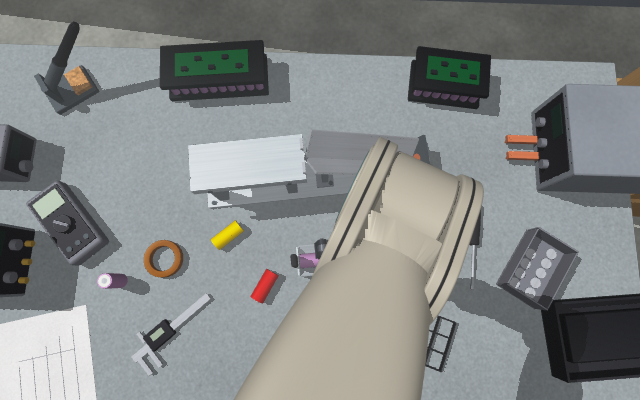

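The wrist view shows the bar from (322,158) to (323,236), aligned with the tool, and the tail block at about (437,190). I'll cross-check the bar position.

Run:
```python
from h import *
t=snapshot("top");w=snapshot("wrist")
a=plane(w,322,158,110);b=plane(w,323,237,110);print(a,b,(a+b)/2)
save(w,"w1z.png",(210,130,460,260),3.2)
A=tri([(t,352.2,235),(w,323,236)]);B=tri([(t,355.6,272.6),(w,322,159)]);print(A,B,(A+B)/2)
# cells axis line
im=w["image"].astype(int);m=((im[:,:,0]>im[:,:,1]+30)&(im[:,:,2]>im[:,:,1]+25));m[:150]=0;m[215:]=0;m[:,:215]=0
v,u=np.nonzero(m);P=np.array([plane(w,x,y,33) for x,y in zip(u,v)]);c=P.mean(0);d=np.linalg.svd(P-c)[2][0];print(c,np.degrees(np.arctan2(d[1],d[0])))
print(plane(w,437,190,92))
```

```text
[ 413.96524616 -137.52026625  110.        ] [ 491.80174838 -127.06249864  110.        ] [ 452.88349727 -132.29138244  110.        ]
[ 488.24174299 -129.26513117  118.0050048 ] [ 413.55960127 -138.02619316  123.61876967] [ 450.90067213 -133.64566216  120.81188724]
[ 452.15108665 -128.75065775   33.        ] -83.33192685922944
[434.2572642  -17.15964337  92.        ]
```

View pics/w1z.png

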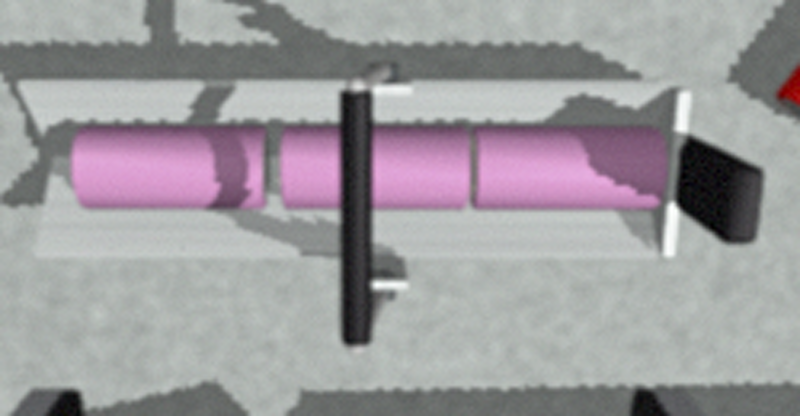

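```bash
python3 -m jog '-1 0 0 2 0 0 -0.004; -1 0 0 5 0 0 -0.008; -1 0 0 8 0 0 -0.008; -1 0 0 11 0 0 -0.008; -1 0 0 13 0 0 -0.008'; python3 -m jog '-1 0 0 0.5 0 0 0; -1 0 0 1 0 0 0; -1 0 0 1 0 0 0' ; python3 -c "
from h import *
go((452,-132.7,108),187.65,5)
s=snapshot('wrist');save(s,'wrist2.png')
"
```

```text
time: 2.95
position: [450.2, -134.6, 116.3]
eef_rot: [-0.001, -0.062, 0.998, 0.0]
wrist_force: [-0.1, 0.3, 1.3]
gripper_width: 85.0
time: 3.25
position: [452.2, -134.7, 108.7]
eef_rot: [0.0, -0.063, 0.998, -0.0]
wrist_force: [0.9, 0.4, 0.6]
gripper_width: 85.2
t 3.25 pos [ 452.2 -134.7  108.7] tot d cm [-0.01  0.21  0.07] rv [-0.     0.001 -0.008] F [0.9 0.4 0.6]
per row [-0.002  0.041  0.014] [-0.0001  0.0001 -0.0015] q [-0.43  0.13 -0.53  0.91 -0.   -0.55]
```

View pics/wrist2.png

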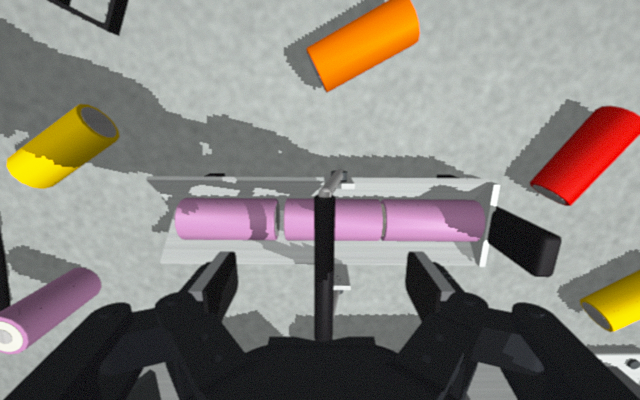

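The bar at (323,260) sits midway between the fingers, so I'll close.

```bash
python3 -m jog '1 0 0 0 0 0 0; 1 0 0 0 0 0 0; 1 0 0 0 0 0 0; 1 0 0 0 0 0 0; 1 0 0 0 0 0 0';python3 -m jog '1 0 0 0 0 0 0; 1 0 0 0 0 0 0; 1 0 0 0 0 0 0'; python3 -c "
from h import *
go((452,-132.7,108),187.65,5)
s=snapshot('wrist');save(s,'wrist3.png')
"
```

```text
time: 3.8
position: [452.0, -134.1, 108.5]
eef_rot: [0.0, -0.064, 0.998, -0.0]
wrist_force: [0.6, -0.3, -0.9]
gripper_width: 12.4
time: 4.1
position: [452.0, -134.2, 108.5]
eef_rot: [0.0, -0.063, 0.998, -0.0]
wrist_force: [-0.4, 0.1, 2.8]
gripper_width: 7.8
t 4.1 pos [ 452.  -134.2  108.5] tot d cm [-0.02  0.15  0.05] rv [-0.     0.    -0.006] F [-0.4  0.1  2.8]
per row [-0.004  0.029  0.01 ] [-0.      0.     -0.0013] q [-0.43  0.13 -0.53  0.91 -0.   -0.55]
```

View pics/wrist3.png

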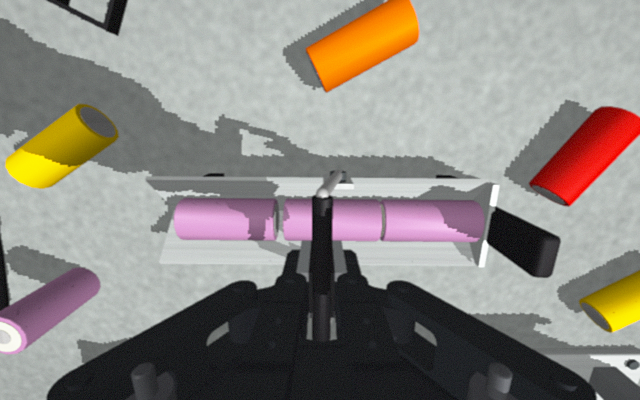

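```bash
python3 -m jog '1 0 0 -0.3 0 0 0; 1 0 0 -0.8 0 0 0; 1 0 0 -1.5 0 0 0; 1 0 0 -2.2 0 0 0; 1 0 0 -3 0 0 0'; python3 -c "
from h import *
go((452,-132.7,308),187.65,5)
s=snapshot('wrist');save(s,'wrist4.png');save(snapshot('scene'),'scene4.png',(165,120,445,300),2.8)
"
```

```text
time: 4.65
position: [451.6, -134.0, 138.7]
eef_rot: [-0.0, -0.064, 0.998, 0.0]
wrist_force: [-0.2, 0.6, -6.3]
gripper_width: 7.9
t 4.65 pos [ 451.6 -134.   138.7] tot d cm [ -0.04   0.13 -16.93] rv [ 0.    -0.    -0.006] F [-0.2  0.6 -6.3]
per row [-0.009  0.026 -3.387] [ 0.0001 -0.0001 -0.0013] q [-0.43  0.09 -0.5   0.98 -0.   -0.55]
```

View pics/wrist4.png

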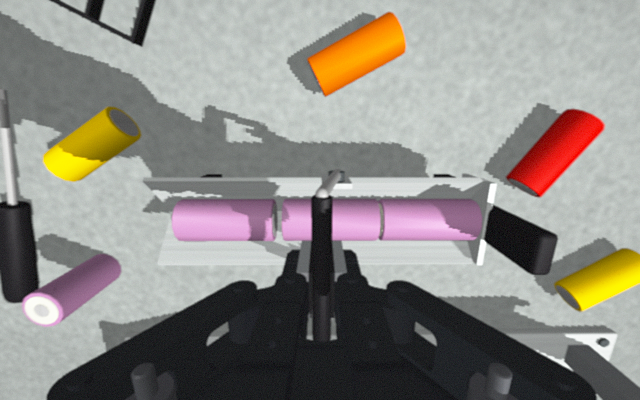

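View pics/scene4.png

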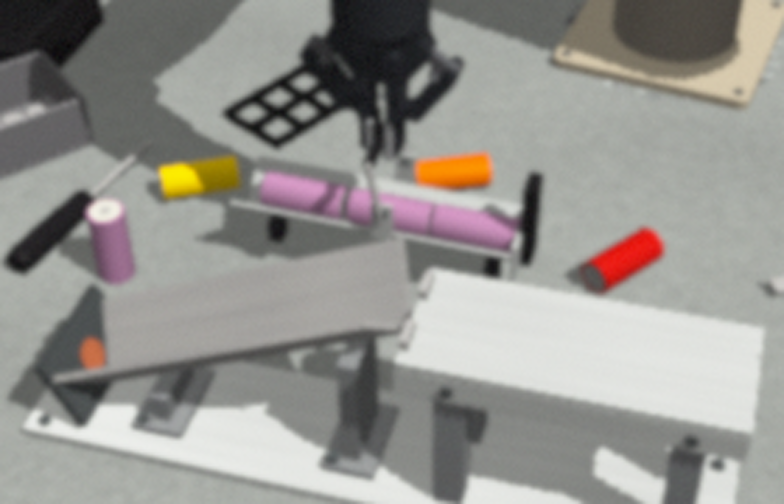

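The tray hangs level with a load of about 6 N. While it's here, I'll refine the shelf pose from the first top image with line fits on the deck edges.

```bash
python3 -m jog '1 0 0 -1.5 0 0 0; 1 0 0 -3.5 0 0 0; 1 0 0 -6 0 0 0; 1 0 0 -8.5 0 0 0; 1 0 0 -10.5 0 0 0';python3 -m jog '1 0 0 -2 0 0 0; 1 0 0 -4 0 0 0; 1 0 0 -6 0 0 0; 1 0 0 -7.3 0 0 0; 1 0 0 -7.6 0 0 0'
python3 - <<'E'
from h import *
t=snapshot("top");sc=snapshot("scene")
for name,f,s,pts in(("top","pics/top0.png",t,((188.3,145),(302.3,134),(306.7,179.3),(191,191))),("scene","pics/scene0.png",sc,((438,238),(319.3,217),(306,252),(432.8,274)))):
    g=cv2.cvtColor(cv2.imread(f),cv2.COLOR_BGR2GRAY)
    # white deck mask polygon
    _,m=cv2.threshold(g,195 if name=="top" else 170,255,0)
    n,l,st,c=cv2.connectedComponentsWithStats(m)
    cx,cy=np.mean(pts,0);k=l[int(cy),int(cx)];print(name,st[k],c[k])
    cnt=max(cv2.findContours((l==k).astype(np.uint8),0,1)[0],key=cv2.contourArea)
    P=cnt[:,0].astype(float);q=np.array(pts);L=[]
    for i in range(4):
        a,b=q[i],q[(i+1)%4];d=(b-a)/np.linalg.norm(b-a);nn=np.array([-d[1],d[0]])
        tt=(P-a)@d;e=(P-a)@nn;sel=(abs(e)<3)&(tt>8)&(tt<np.linalg.norm(b-a)-8)
        vx,vy,x0,y0=cv2.fitLine(P[sel].astype(np.float32),cv2.DIST_HUBER,0,.01,.01).ravel();L.append((vx,vy,x0,y0,sel.sum()))
    W=[]
    for i in range(4):
        a=L[i-1];b=L[i];M=np.array([[a[0],-b[0]],[a[1],-b[1]]]);r=np.linalg.solve(M,[b[2]-a[2],b[3]-a[3]]);p=(a[2]+r[0]*a[0],a[3]+r[0]*a[1]);W.append(plane(s,p[0],p[1],153));print(np.round(p,1),W[-1].round(1),L[i][4])
    print([np.linalg.norm(W[i]-W[(i+1)%4]).round(1) for i in range(4)],sum(W)/4,[np.degrees(np.arctan2(*(b-a)[[1,0]])).round(2) for a,b in((W[0],W[1]),(W[3],W[2]))])
go((0,0,0),187.65,1)
save(sc,'scene5.png');save(t,'top5.png')
E
```

```text
time: 5.25
position: [452.1, -134.2, 244.7]
eef_rot: [0.0, -0.064, 0.998, -0.0]
wrist_force: [0.5, -0.7, -7.4]
gripper_width: 7.6
time: 5.75
position: [452.7, -134.5, 321.0]
eef_rot: [0.001, -0.064, 0.998, -0.001]
wrist_force: [0.1, -0.0, -6.5]
gripper_width: 7.7
top [ 188  134  119   57 5168] [245.51547988 162.11513158]
[188.5 145.5] [656.4 205.  153. ] 98
[300.9 134.2] [687.7 -20.7 153. ] 18
[305.4 178.1] [596.  -33.2 153. ] 100
[190.5 190.1] [564.5 192.6 153. ] 31
[np.float64(227.8), np.float64(92.5), np.float64(228.0), np.float64(92.7)] [626.11955254  85.93935803 153.        ] [np.float64(-82.1), np.float64(-82.05)]
scene [ 305  216  134   59 4778] [375.09271662 244.11050649]
[438.4 235.7] [558.8 197.4 153. ] 103
[318.  215.9] [596.4 -32.1 153. ] 24
[306.1 248.8] [687.6 -17.5 153. ] 109
[433.7 274.3] [657.1 210.5 153. ] 21
[np.float64(232.6), np.float64(92.4), np.float64(230.0), np.float64(99.2)] [624.95518335  89.60092905 153.        ] [np.float64(-80.69), np.float64(-82.37)]
t 5.85 pos [ 451.9 -134.1  319.3] tot d cm [43.13 19.04 31.91] rv [-0.     0.    -0.006] F [ 0.8  0.2 -7.1]
per row [43.135 19.042 31.913] [-0.0002  0.0002 -0.0064] q [-0.43 -0.03 -0.23  1.37 -0.   -0.55]
```

View pics/scene5.png

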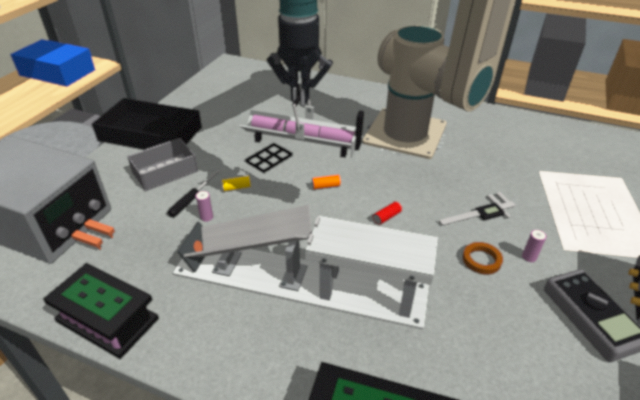

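View pics/top5.png

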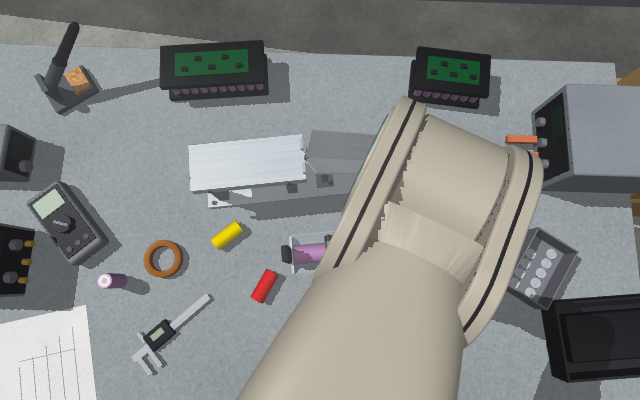

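```bash
python3 -c "
from h import *
go((627.6,84.3,320),187.35,15)"
```

```text
t 5.85 pos [ 451.9 -134.1  319.3] tot d cm [-20.2   19.44  -0.07] rv [-0.     0.    -0.001] F [ 0.8  0.2 -7.1]
per row [-1.346  1.296 -0.005] [-0.      0.     -0.0001] q [-0.43 -0.03 -0.23  1.37 -0.   -0.55]
```

```bash
python3 -m jog '1 -0.3 0.3 0 0 0 0; 1 -0.9 0.9 0 0 0 0; 1 -1.8 1.7 0 0 0 0; 1 -3 2.9 0 0 0 0; 1 -4.4 4.3 0 0 0 0'; python3 -m jog '1 -1.6 1.5 0 0 0 0; 1 -3.2 3 0 0 0 0; 1 -4.8 4.6 0 0 0 0; 1 -6.4 6.1 0 0 0 0; 1 -8 7.7 0 0 0 0';python3 -m jog '1 -1.6 1.5 0 0 0 0; 1 -3.2 3 0 0 0 0; 1 -4.6 4.4 0 0 0 0; 1 -5.7 5.5 0 0 0 0; 1 -6.5 6.2 0 0 0 0';python3 -c "
from h import *
go((627.6,84.3,320),187.35,5)"
```

```text
time: 6.35
position: [490.6, -84.7, 318.7]
eef_rot: [-0.0, -0.063, 0.998, 0.0]
wrist_force: [0.4, -0.6, -6.1]
gripper_width: 8.0
time: 6.85
position: [560.5, 2.5, 318.5]
eef_rot: [-0.0, -0.064, 0.998, 0.0]
wrist_force: [0.3, -0.4, -6.7]
gripper_width: 7.4
time: 7.35
position: [617.0, 71.9, 318.8]
eef_rot: [-0.0, -0.064, 0.998, 0.0]
wrist_force: [-0.5, -0.3, -6.7]
gripper_width: 7.7
t 7.35 pos [617.   71.9 318.8] tot d cm [-1.21  1.09 -0.12] rv [ 0.    -0.001  0.   ] F [-0.5 -0.3 -6.7]
per row [-0.242  0.218 -0.025] [ 0.0001 -0.0001  0.    ] q [ 0.01  0.24  0.08  1.41  0.   -0.12]
```

```bash
python3 -m jog '1 -0.6 0.5 0 0 0 0; 1 -1 0.9 0 0 0 0; 1 -1.2 1.1 0 0 0 0; 1 -1.2 1.1 0 0 0 0; 1 -1.2 1.1 0 0 0 0'; python3 -m jog '1 0 0 0.5 0 0 0; 1 0 0 1.2 0 0 0; 1 0 0 1.7 0 0 0; 1 0 0 2 0 0 0; 1 0 0 2 0 0 0';python3 -c "
from h import *
go((627.6,84.3,262),187.35,5)
for n in ('wrist','top','scene'): save(snapshot(n),n+'6.png')"
```

```text
time: 7.85
position: [626.5, 82.4, 319.4]
eef_rot: [-0.0, -0.063, 0.998, -0.0]
wrist_force: [-0.4, -0.2, -7.3]
gripper_width: 7.6
time: 8.35
position: [626.2, 82.8, 298.2]
eef_rot: [-0.001, -0.064, 0.998, 0.0]
wrist_force: [-0.4, -0.3, -6.9]
gripper_width: 7.9
t 8.35 pos [626.2  82.8 298.2] tot d cm [-0.16  0.14  3.62] rv [ 0.    -0.002 -0.001] F [-0.4 -0.3 -6.9]
per row [-0.033  0.027  0.723] [ 0.     -0.0004 -0.0002] q [ 0.03  0.27  0.07  1.37 -0.   -0.1 ]
```

View pics/wrist6.png

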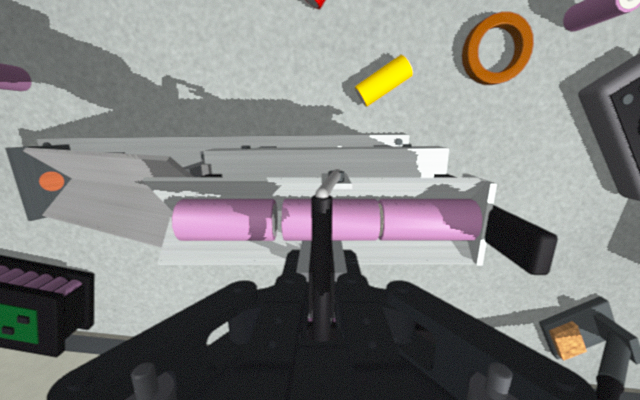

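View pics/scene6.png

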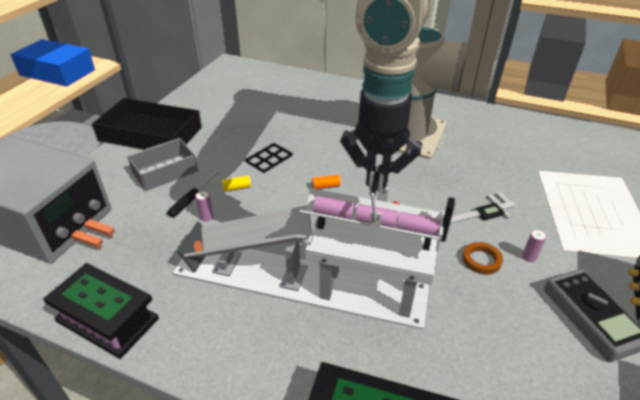

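View pics/top6.png

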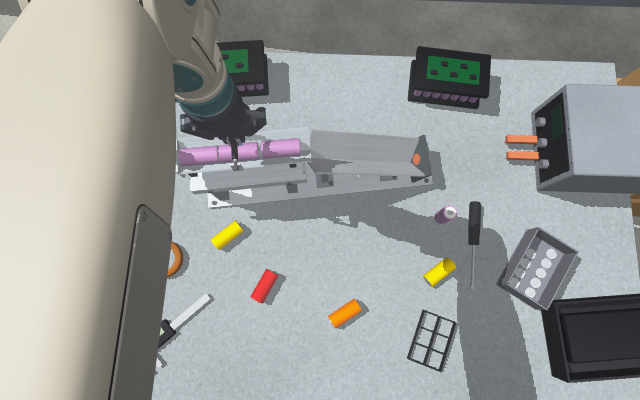

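Run:
```python
from h import *
t=snapshot("top");w=snapshot("wrist");s=snapshot("scene")
def dot(i,box):
    im=i["image"][box[1]:box[3],box[0]:box[2]].astype(int);m=(im[:,:,0]>170)&(im[:,:,0]>im[:,:,2]+60)&(im[:,:,1]<150);v,u=np.nonzero(m);return u.mean()+box[0],v.mean()+box[1],len(u)
a=dot(t,(405,145,430,175));b=dot(w,(30,160,75,205));c=dot(s,(185,235,215,260));print(a,b,c)
P=tri([(t,*a[:2]),(w,*b[:2])]);print(P);
o=np.array([627.3,77]);th=np.radians(-82.1);ex=np.array([np.cos(th),np.sin(th)]);ey=np.array([-ex[1],ex[0]])
d=P[:2]-o;print("dot in jig",d@ex,d@ey)
def J(x,y,z): return [*(o+ex*x+ey*y),z]
for i,n in((w,'w'),(s,'s')):
    im=i["image"][:,:,::-1].copy()
    for p in (J(-125,48,153),J(-125,-48,153),J(106,48,153),J(106,-48,153),J(108,42,184),J(108,-42,184),J(106,-36,161),J(106,-14,161),J(106,14,161)):
        q=proj(i,p);cv2.circle(im,tuple(int(round(x)) for x in q),2,(0,255,0),-1)
    B=(130,120,500,290) if n=='w' else (170,170,460,330)
    cv2.imwrite(f'pics/ov7{n}.png',cv2.resize(im[B[1]:B[3],B[0]:B[2]],None,fx=2.1 if n=='w' else 2.7,fy=2.1 if n=='w' else 2.7))
```

```text
(np.float64(415.98387096774195), np.float64(158.67741935483872), 62) (np.float64(52.06388888888889), np.float64(179.41944444444445), 360) (np.float64(197.75757575757575), np.float64(246.3181818181818), 66)
[ 678.24142255 -280.44160827   43.49225638]
dot in jig 361.0509162438909 1.3295615231753715
```

View pics/ov7w.png

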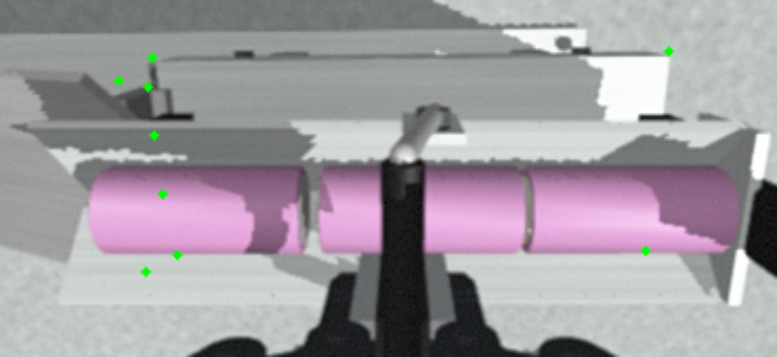

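View pics/ov7s.png

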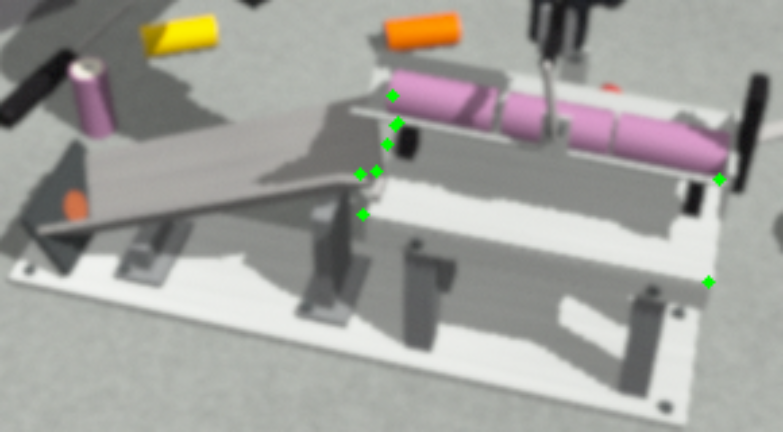

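```bash
python3 -m jog '1 -0.1 0.1 0.3 0 0 0; 1 -0.2 0.2 0.8 0 0 0; 1 -0.3 0.3 1.4 0 0 0; 1 -0.3 0.35 2 0 0 0; 1 -0.3 0.35 2.4 0 0 0'; python3 -m jog '1 0 0 0.2 0 0 0; 1 0 0 0.4 0 0 0; 1 0 0 0.5 0 0 0; 1 0 0 0.6 0 0 0; 1 0 0 0.6 0 0 0';python3 -c "
from h import *
go((629,86.5,262),187.35,5)
s=snapshot('scene');save(s,'s8.png',(170,170,460,330),2.7)"
```

```text
time: 9.15
position: [628.8, 86.8, 274.0]
eef_rot: [-0.001, -0.064, 0.998, 0.0]
wrist_force: [-0.1, 1.0, -6.8]
gripper_width: 7.4
time: 9.65
position: [629.4, 86.6, 269.4]
eef_rot: [0.0, -0.064, 0.998, -0.0]
wrist_force: [0.1, 0.7, -6.5]
gripper_width: 7.9
t 9.65 pos [629.4  86.6 269.4] tot d cm [ 0.04 -0.01  0.74] rv [-0.     0.    -0.001] F [ 0.1  0.7 -6.5]
per row [ 0.008 -0.002  0.147] [-0.      0.     -0.0002] q [ 0.04  0.29  0.03  1.31  0.   -0.09]
```

View pics/s8.png

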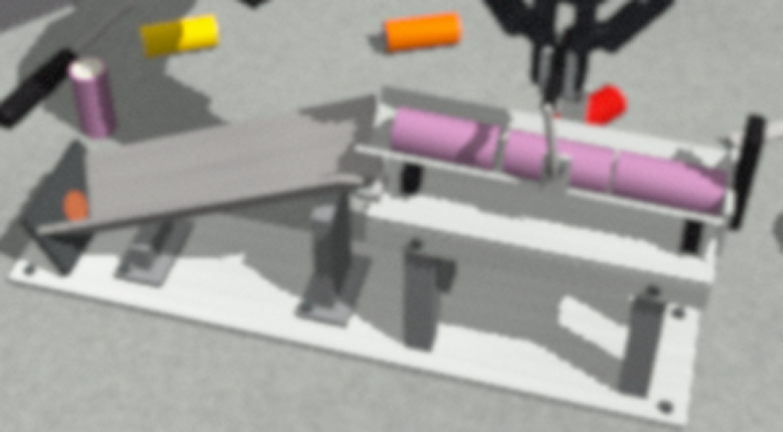

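```bash
python3 -m jog '1 0 0 0.15 0 0 0; 1 0 0 0.3 0 0 0; 1 0 0 0.4 0 0 0; 1 0 0 0.5 0 0 0; 1 0 0 0.6 0 0 0'; python3 -m jog '1 0 0 0.1 0 0 0; 1 0 0 0.2 0 0 0; 1 0 0 0.2 0 0 0'; python3 -c "
from h import *
s=snapshot('scene');save(s,'s9.png',(170,170,460,330),2.7);save(snapshot('wrist'),'w9.png')"
```

```text
time: 10.2
position: [629.3, 86.7, 263.2]
eef_rot: [-0.0, -0.064, 0.998, 0.0]
wrist_force: [-0.4, -0.6, -7.2]
gripper_width: 7.6
time: 10.5
position: [629.5, 86.6, 261.9]
eef_rot: [0.0, -0.064, 0.998, -0.0]
wrist_force: [-0.4, -0.3, -4.3]
gripper_width: 8.0
```

View pics/s9.png

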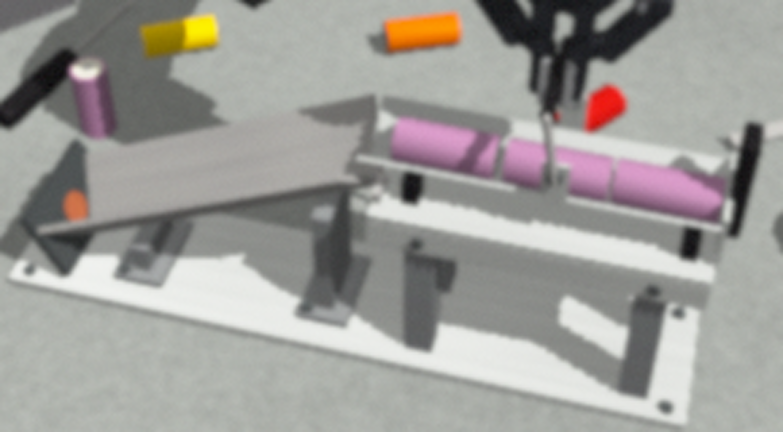

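View pics/w9.png

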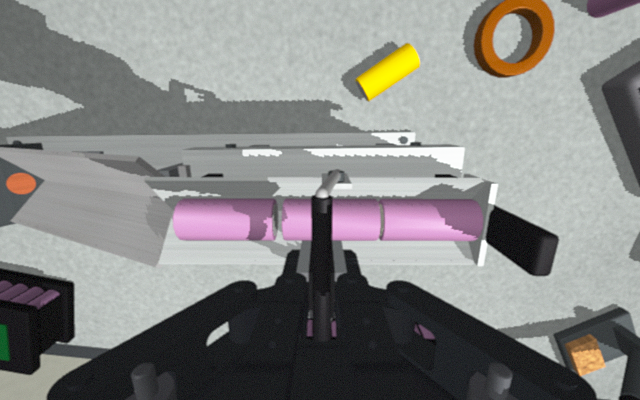

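```bash
python3 -m jog '1 0 0 0.05 0 0 0; 1 0 0 0.1 0 0 0; 1 0 0 0.1 0 0 0'; python3 -c "
from h import *
for i in range(1): print(state()['wrist_force'])"
```

```text
time: 10.9
position: [629.7, 86.6, 261.8]
eef_rot: [0.001, -0.064, 0.998, -0.0]
wrist_force: [-3.1, -1.5, 4.1]
gripper_width: 7.7
[-3.06755982 -1.49154545  4.14123742]
```

```bash
python3 -m jog '0.8 0 0 0 0 0 0; 0.6 0 0 0 0 0 0; 0.3 0 0 0 0 0 0; 0 0 0 0 0 0 0; -0.3 0 0 0 0 0 0'; python3 -m jog '-0.4 0 0 0 0 0 0; -0.4 0 0 -1 0 0 0; -0.4 0 0 -3 0 0 0; -0.4 0 0 -5.5 0 0 0; -0.4 0 0 -8 0 0 0'; python3 -c "
from h import *
s=snapshot('scene');save(s,'s10.png',(170,170,460,330),2.7);save(snapshot('wrist'),'w10.png')"
```

```text
time: 11.4
position: [629.5, 86.7, 260.1]
eef_rot: [0.0, -0.064, 0.998, 0.0]
wrist_force: [-0.1, 0.6, -0.2]
gripper_width: 55.0
time: 11.9
position: [629.2, 86.7, 341.7]
eef_rot: [0.0, -0.064, 0.998, 0.0]
wrist_force: [0.7, -0.1, -0.3]
gripper_width: 60.0
```

View pics/s10.png

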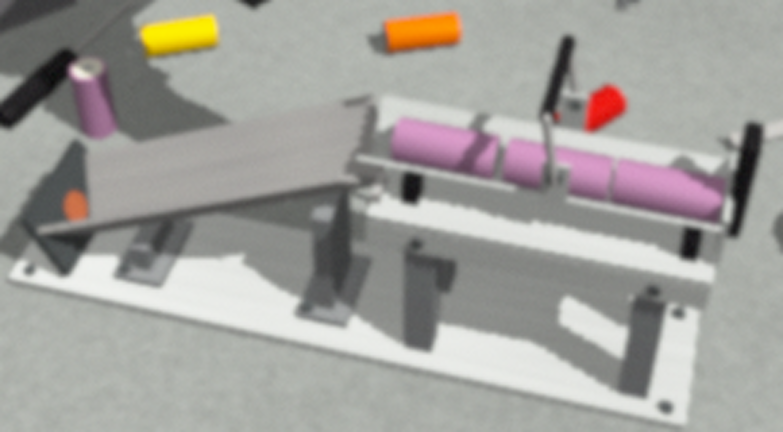

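View pics/w10.png

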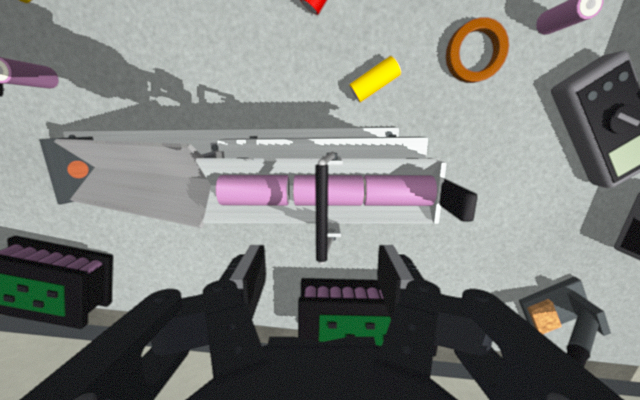

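Run:
```python
from h import *
t=snapshot("top");w=snapshot("wrist")
save(w,"w11z.png",(190,140,490,270),2.66);save(t,"t11.png",(170,100,450,220),2.8)
```

```text
(no output)
```

View pics/w11z.png

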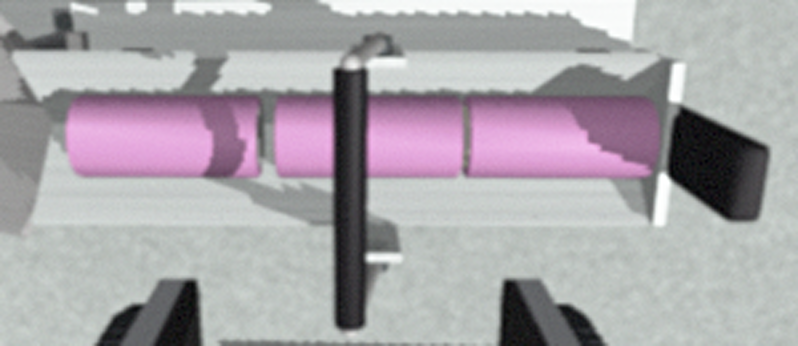

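View pics/t11.png

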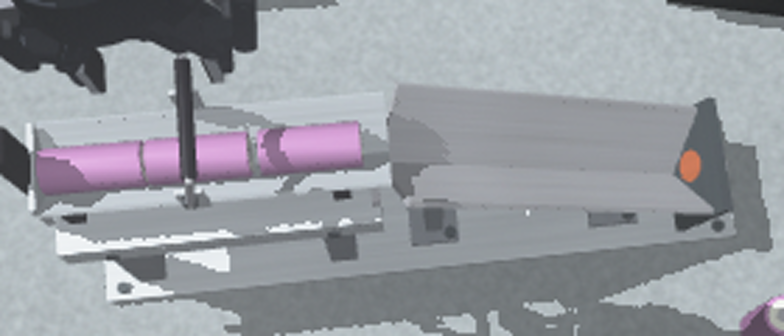

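Run:
```python
from h import *
w=snapshot("wrist")
f=lambda x,y,z:plane(w,x/2.66+190,y/2.66+140,z)
for n,x,y in(("top fr l",735,217),("top fr r",757,221),("top bk r",768,150),("top bk l",742,150)): print(n,f(x,y,245))
print("c",f(750,184,245)); a=f(350,70,262.6);b=f(350,328,262.6);print(a,b,(a+b)/2)
# tail wall / nose edges at z~195
for p in((680,62),(660,224),(12,50),(30,230)): print(p,f(*p,195))
go((0,0,0),277.9,1)
```

```text
top fr l [623.78496864 206.80998247 245.        ]
top fr r [624.20259862 213.9743452  245.        ]
top bk r [601.5117234  210.92385405 245.        ]
top bk l [602.51341588 203.09900992 245.        ]
c [612.71784564 208.48079514 245.        ]
[590.79091669  81.65393713 262.6       ] [667.76949491  91.53634213 262.6       ] [629.2802058   86.59513963 262.6       ]
(680, 62) [583.17069379 200.36004609 195.        ]
(660, 224) [644.63255441 208.22199688 195.        ]
(12, 50) [609.33361175 -37.84734212 195.        ]
(30, 230) [677.7062137 -30.8392338 195.       ]
t 12.15 pos [629.2  86.7 340.2] tot d cm [63.51 -0.62 34.02] rv [ 0.    -0.    -1.581] F [ 0.4  0.4 -0. ]
per row [63.509 -0.616 34.022] [ 1.0000e-04 -1.0000e-04 -1.5815e+00] q [ 0.04  0.26  0.15  1.46  0.   -0.09]
```

```bash
python3 -m jog '-0.4 0.1 1.5 0 0 0 -0.14; -0.4 0.1 4 0 0 0 -0.28; -0.4 0.1 6.5 0 0 0 -0.43; -0.4 0.1 9 0 0 0 -0.57; -0.4 0.1 11 0 0 0 -0.71'; python3 -c "
from h import *
go((612.7,207,310),277.9,6)"
```

```text
time: 12.65
position: [613.3, 196.7, 338.4]
eef_rot: [-0.002, -0.409, 0.912, 0.0]
wrist_force: [-0.6, -0.1, 0.6]
gripper_width: 60.0
t 12.65 pos [613.3 196.7 338.4] tot d cm [-0.74  0.72  2.84] rv [ 0.003 -0.001 -0.865] F [-0.6 -0.1  0.6]
per row [-0.123  0.12   0.473] [ 0.0005 -0.0002 -0.1442] q [ 0.21  0.28  0.17  1.46  0.   -0.63]
```

```bash
python3 -m jog '-0.4 -0.1 0.1 0.5 0 0 -0.14; -0.4 -0.3 0.3 1 0 0 -0.28; -0.4 -0.5 0.5 1.5 0 0 -0.43; -0.4 -0.7 0.7 2 0 0 -0.57; -0.4 -0.7 0.7 2.5 0 0 -0.71';python3 -m jog '-0.4 0 0 0 0 0 -0.14; -0.4 0 0 0 0 0 -0.15'; python3 -c "
from h import *
go((612.7,207,225),277.9,6)
save(snapshot('wrist'),'w12.png')"
```

```text
time: 13.15
position: [612.9, 205.7, 313.1]
eef_rot: [-0.001, -0.701, 0.713, 0.001]
wrist_force: [-0.7, 0.2, -0.5]
gripper_width: 59.8
time: 13.35
position: [612.9, 205.3, 313.2]
eef_rot: [0.001, 0.75, -0.661, -0.001]
wrist_force: [0.5, -0.8, -1.1]
gripper_width: 59.7
t 13.35 pos [612.9 205.3 313.2] tot d cm [-0.17 -0.03  8.82] rv [ 0.004 -0.    -0.011] F [ 0.5 -0.8 -1.1]
per row [-0.028 -0.006  1.47 ] [ 0.0006 -0.0001 -0.0019] q [ 0.22  0.29  0.13  1.41 -0.   -1.47]
```

View pics/w12.png

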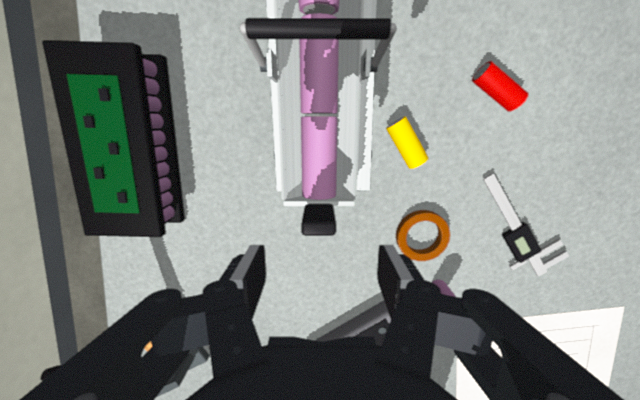

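```bash
python3 -m jog '-0.4 -0.1 0 1.5 0 0 -0.01; -0.4 -0.15 0 3.5 0 0 -0.01; -0.4 -0.15 0 5.5 0 0 -0.01; -0.4 -0.15 0 7.5 0 0 -0.01; -0.4 -0.15 0 8.5 0 0 -0.01';python3 -c "
from h import *
go((612.7,207,225),277.9,6)
save(snapshot('wrist'),'w13.png')"
```

```text
time: 13.9
position: [611.9, 206.7, 226.8]
eef_rot: [0.002, 0.753, -0.658, -0.001]
wrist_force: [-0.6, -0.6, -0.9]
gripper_width: 59.8
t 13.9 pos [611.9 206.7 226.8] tot d cm [-0.02 -0.08  0.18] rv [ 0.005 -0.    -0.003] F [-0.6 -0.6 -0.9]
per row [-0.004 -0.014  0.03 ] [ 0.0008 -0.0001 -0.0005] q [ 0.23  0.33 -0.    1.24  0.   -1.48]
```

View pics/w13.png

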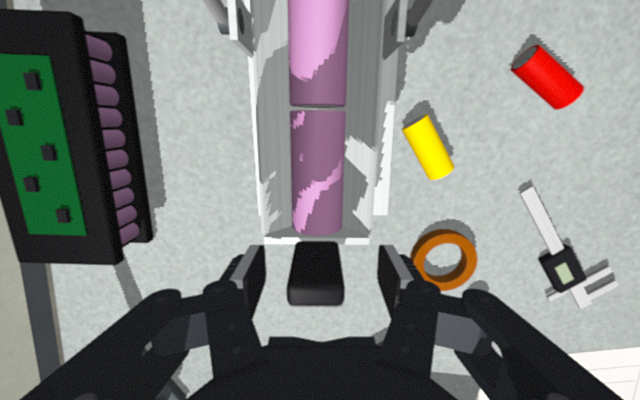

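```bash
python3 -m jog '-0.4 0 -0.2 0.15 -0.005 0 0; -0.2 0 -0.2 0.15 0 0 0; 0 0 -0.2 0.15 0 0 0; 0.2 0 -0.2 0.15 0 0 0; 1 0 -0.2 0.15 0 0 0';python3 -m jog '1 0 0 0 0 0 0; 1 0 0 0 0 0 0; 1 0 0 0 0 0 0; 1 0 0 0 0 0 0; 1 0 0 0 0 0 0'; python3 -c "
from h import *
go((612.7,207,225),277.9,6)
print(state()['gripper_width'],state()['ft_torque'])
save(snapshot('wrist'),'w14.png')"
```

```text
time: 14.45
position: [615.9, 207.4, 230.0]
eef_rot: [-0.001, 0.754, -0.657, 0.0]
wrist_force: [-0.9, 0.9, -2.2]
gripper_width: 25.3
time: 14.95
position: [615.9, 207.5, 230.0]
eef_rot: [-0.001, 0.754, -0.657, 0.0]
wrist_force: [-1.9, 0.4, 6.1]
gripper_width: 24.9
t 14.95 pos [615.9 207.5 230. ] tot d cm [0.   0.33 0.5 ] rv [-0.001  0.    -0.002] F [-1.9  0.4  6.1]
per row [0.    0.055 0.084] [-0.0002  0.0001 -0.0003] q [ 0.23  0.33  0.01  1.25  0.   -1.48]
24.858472853622217 [-0.02697561  0.47265182 -0.19384378]
```

View pics/w14.png

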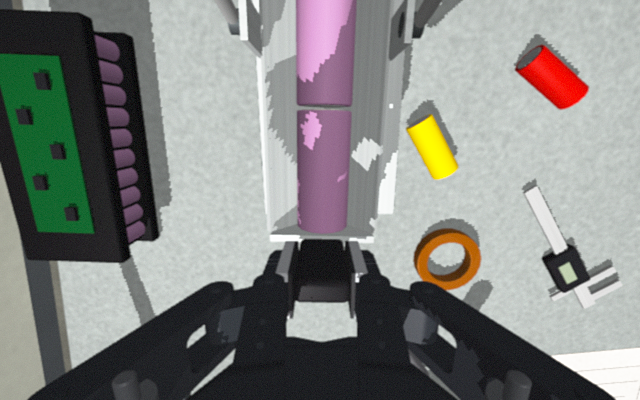

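The block at (322,270) is gripped, with an opening of about 25 mm. I'll start the tilt about the front feet and watch the force.

```bash
python3 -m jog '1 0.1 0 -0.28 0 -0.013 0; 1 0.21 0 -0.57 0 -0.026 0; 1 0.32 0 -0.85 0 -0.039 0; 1 0.43 0 -1.13 0 -0.052 0; 1 0.55 0 -1.41 0 -0.065 0'; python3 -c "
from h import *
save(snapshot('scene'),'s15.png',(170,170,460,330),2.7);save(snapshot('wrist'),'w15.png');print(state()['wrist_force'],state()['position'])"
```

```text
time: 15.5
position: [616.3, 201.9, 242.9]
eef_rot: [-0.022, 0.753, -0.657, -0.025]
wrist_force: [-0.4, 2.6, -1.2]
gripper_width: 25.1
[-0.64823017  3.23175058 -0.71316974] [616.6391835  201.38250968 243.18581417]
```

View pics/s15.png

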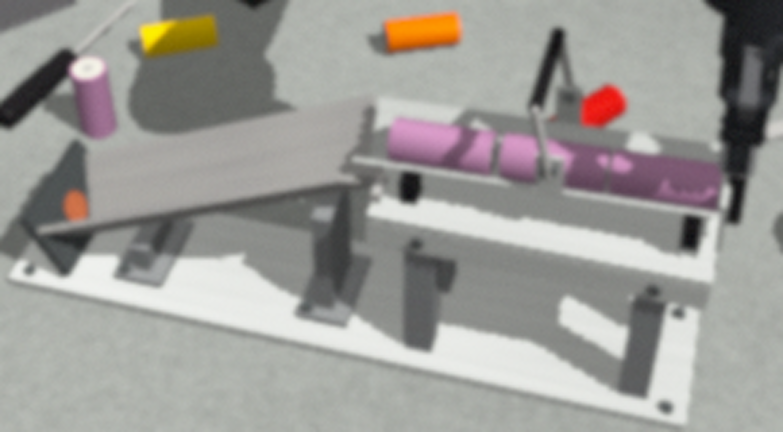

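View pics/w15.png

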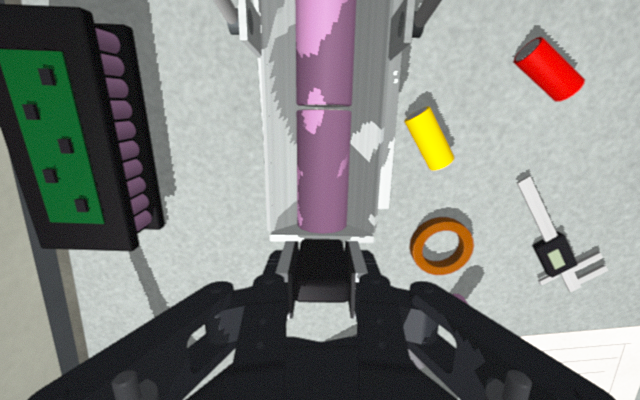

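```bash
python3 -m jog '1 0.21 0 -0.57 0 -0.026 0; 1 0.43 0 -1.13 0 -0.052 0; 1 0.67 0 -1.69 0 -0.0785 0; 1 0.92 0 -2.24 0 -0.105 0; 1 1.19 0 -2.78 0 -0.131 0'; python3 -c "
from h import *
save(snapshot('scene'),'s16.png',(170,170,460,330),2.7);save(snapshot('wrist'),'w16.png');print(state()['wrist_force'],state()['position'],(toolR().as_matrix()[:,2]))"
```

```text
time: 16.1
position: [618.3, 187.7, 270.3]
eef_rot: [-0.065, 0.75, -0.654, -0.074]
wrist_force: [0.4, 0.9, -2.6]
gripper_width: 25.0
[ 0.69697769  1.00209909 -2.6753602 ] [618.78769317 187.05675764 270.56733297] [-0.0255235   0.19379517 -0.98070994]
```

View pics/s16.png

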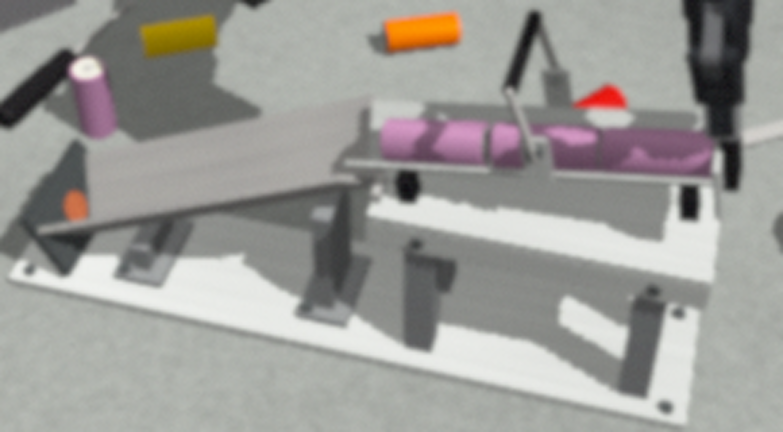

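View pics/w16.png

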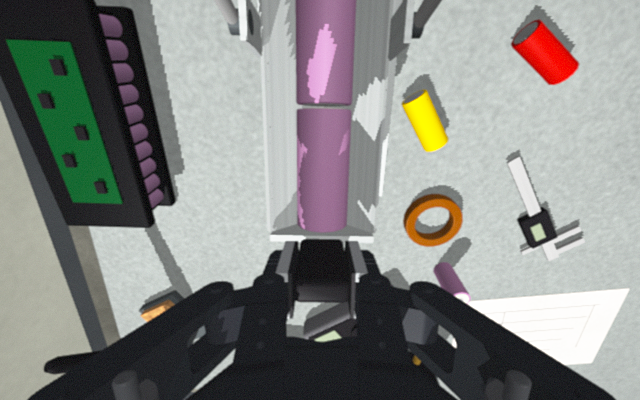

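```bash
python3 -m jog '1 0.21 0 -0.57 0 -0.026 0; 1 0.43 0 -1.13 0 -0.052 0; 1 0.67 0 -1.69 0 -0.0785 0; 1 0.92 0 -2.24 0 -0.105 0; 1 1.19 0 -2.78 0 -0.131 0'; python3 -c "
from h import *
save(snapshot('scene'),'s17.png',(170,170,460,330),2.7);save(snapshot('wrist'),'w17.png');print(state()['wrist_force'],state()['position'],(toolR().as_matrix()[:,2]))"
```

```text
time: 16.7
position: [620.7, 171.0, 295.5]
eef_rot: [-0.108, 0.743, -0.648, -0.123]
wrist_force: [-0.5, 0.1, -0.6]
gripper_width: 25.2
[ 0.59387685 -2.11354342 -4.37284231] [621.27941389 169.85365159 295.37801039] [-0.04231346  0.3180867  -0.9471169 ]
```

View pics/s17.png

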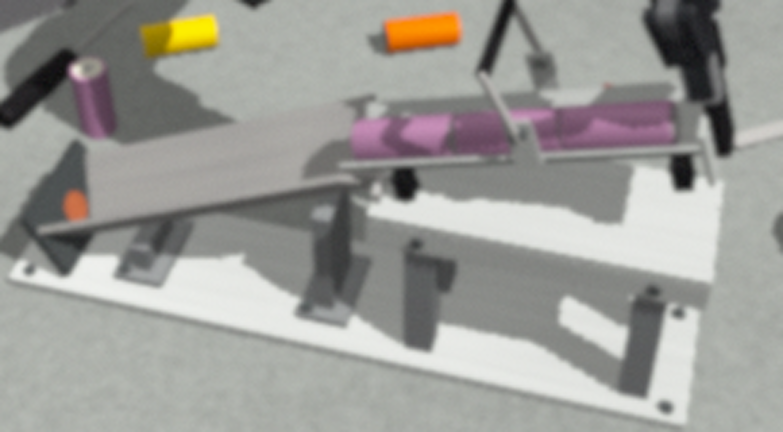

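The cells have started sliding at about 18.7°. I'll keep tilting.

```bash
python3 -m jog '1 0.21 0 -0.57 0 -0.026 0; 1 0.43 0 -1.13 0 -0.052 0; 1 0.67 0 -1.69 0 -0.0785 0; 1 0.92 0 -2.24 0 -0.105 0; 1 1.19 0 -2.78 0 -0.131 0'; python3 -c "
from h import *
save(snapshot('scene'),'s18.png',(170,150,460,310),2.7);print(state()['wrist_force'],state()['position'],(toolR().as_matrix()[:,2]))"
```

```text
time: 17.3
position: [623.8, 151.0, 318.5]
eef_rot: [-0.15, 0.734, -0.64, -0.171]
wrist_force: [1.1, -0.1, 1.3]
gripper_width: 25.0
[ 1.08078674 -1.8602026   0.94701214] [624.27144443 149.6645072  318.4500369 ] [-0.05816753  0.43958526 -0.89631542]
```

View pics/s18.png

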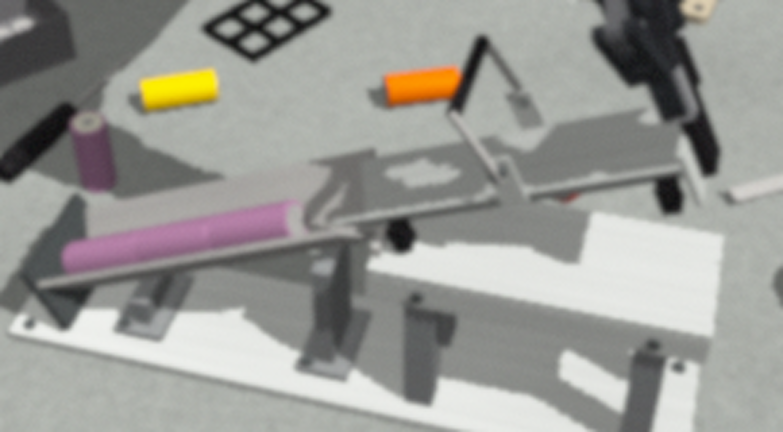

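All three cells look to be in the trough, in line, with the tray empty. I'll confirm from the top.

```bash
python3 -m jog '1 0 0 0 0 0 0; 1 0 0 0 0 0 0'; python3 -c "
from h import *
save(snapshot('scene'),'s19.png',(170,170,460,310),2.7);save(snapshot('top'),'t19.png',(170,100,450,220),2.8);save(snapshot('wrist'),'w19.png');print(state()['wrist_force'],state()['position'])"
```

```text
time: 17.55
position: [623.4, 151.1, 317.0]
eef_rot: [-0.149, 0.734, -0.64, -0.171]
wrist_force: [0.7, -1.5, -0.8]
gripper_width: 25.1
[ 0.67830772 -1.51898869 -0.73382912] [623.20427153 151.51654072 317.02780795]
```

View pics/s19.png

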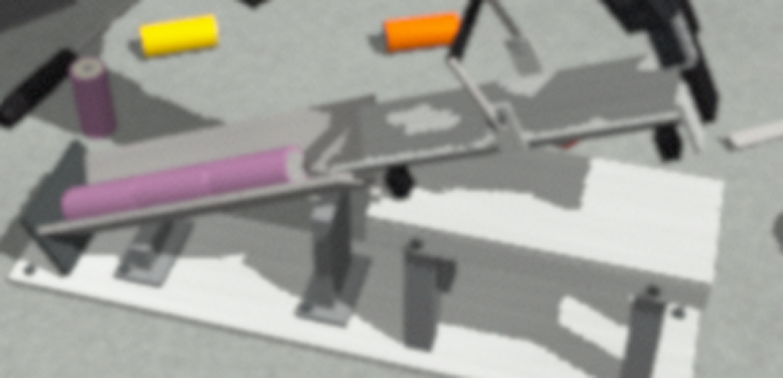

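View pics/t19.png

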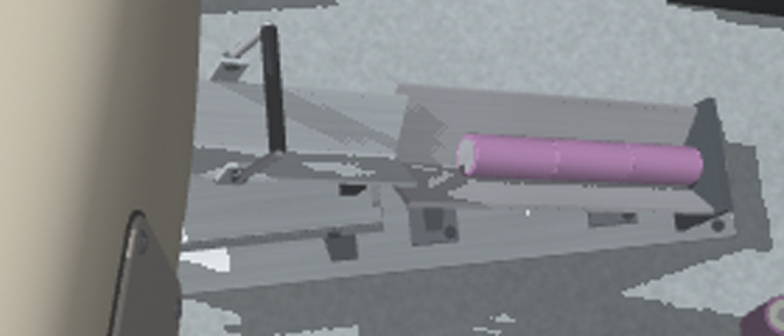

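View pics/w19.png

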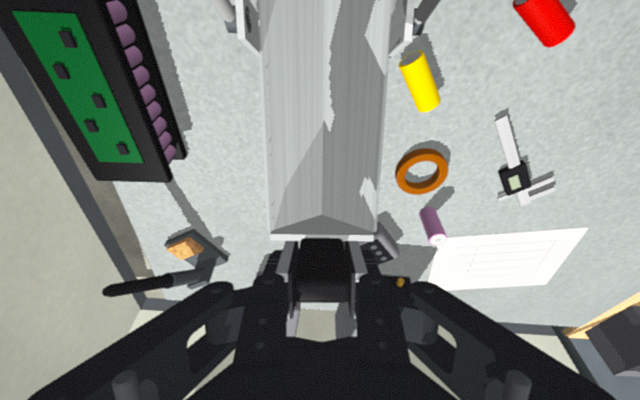

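All three pink cells lie end to end against the stop and the tray is empty. Lowering the tail by the reverse path.

```bash
for i in 1; do python3 -m jog '1 -0.19 0 0.57 0 0.026 0; 1 -0.37 0 1.15 0 0.052 0; 1 -0.54 0 1.74 0 0.0785 0; 1 -0.68 0 2.32 0 0.105 0; 1 -0.82 0 2.92 0 0.131 0'; done; python3 -m jog '1 -0.19 0 0.57 0 0.026 0; 1 -0.37 0 1.15 0 0.052 0; 1 -0.54 0 1.74 0 0.0785 0; 1 -0.68 0 2.32 0 0.105 0; 1 -0.82 0 2.92 0 0.131 0'; python3 -m jog '1 -0.19 0 0.57 0 0.026 0; 1 -0.37 0 1.15 0 0.052 0; 1 -0.54 0 1.74 0 0.0785 0; 1 -0.68 0 2.32 0 0.105 0; 1 -0.82 0 2.92 0 0.131 0'; python3 -c "
from h import *
save(snapshot('scene'),'s20.png',(170,170,460,310),2.7);print(state()['wrist_force'],state()['position'],(toolR().as_matrix()[:,2]))"
```

```text
time: 18.2
position: [620.1, 172.4, 294.3]
eef_rot: [-0.106, 0.744, -0.648, -0.122]
wrist_force: [1.0, -1.5, -1.5]
gripper_width: 25.2
time: 18.7
position: [618.0, 189.0, 269.1]
eef_rot: [-0.064, 0.75, -0.654, -0.073]
wrist_force: [0.3, -0.2, -1.8]
gripper_width: 25.0
time: 19.2
position: [616.3, 202.3, 242.3]
eef_rot: [-0.021, 0.753, -0.657, -0.024]
wrist_force: [0.2, -0.8, -2.4]
gripper_width: 24.9
[-0.08638757  0.81671333 -1.45759972] [615.68636432 203.02575597 241.20466284] [-0.00999898  0.06186411 -0.99803449]
```

View pics/s20.png

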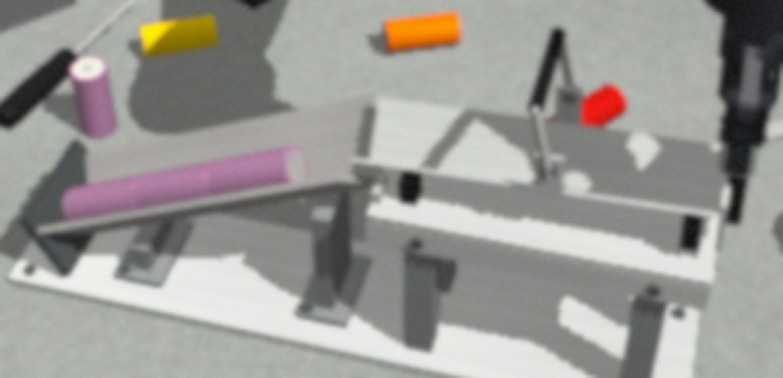

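Cells are unmoved, with about 3.7° left. Lowering gently.

```bash
python3 -m jog '1 -0.1 0 0.28 0 0.013 0; 1 -0.18 0 0.55 0 0.026 0; 1 -0.27 0 0.83 0 0.039 0; 1 -0.33 0 1.05 0 0.05 0; 1 -0.38 0 1.2 0 0.057 0'; python3 -m jog '1 -0.02 0 0.07 0 0.004 0; 1 -0.04 0 0.12 0 0.007 0; 1 -0.04 0 0.15 0 0.008 0; 1 -0.04 0 0.15 0 0.008 0'; python3 -c "
from h import *
save(snapshot('scene'),'s21.png',(170,170,460,310),2.7);print(state()['wrist_force'],state()['position'],(toolR().as_matrix()[:,2]))"
```

```text
time: 19.75
position: [615.8, 206.6, 230.7]
eef_rot: [-0.002, 0.754, -0.657, -0.003]
wrist_force: [-0.4, 0.4, -2.2]
gripper_width: 24.7
time: 20.15
position: [615.7, 207.0, 230.0]
eef_rot: [-0.0, 0.754, -0.657, -0.0]
wrist_force: [-1.9, -0.0, 0.4]
gripper_width: 25.0
[-2.41010082  0.2488659   0.40250848] [615.66381289 207.04940177 229.9787581 ] [ 1.68890173e-04  4.20953252e-04 -9.99999897e-01]
```

View pics/s21.png

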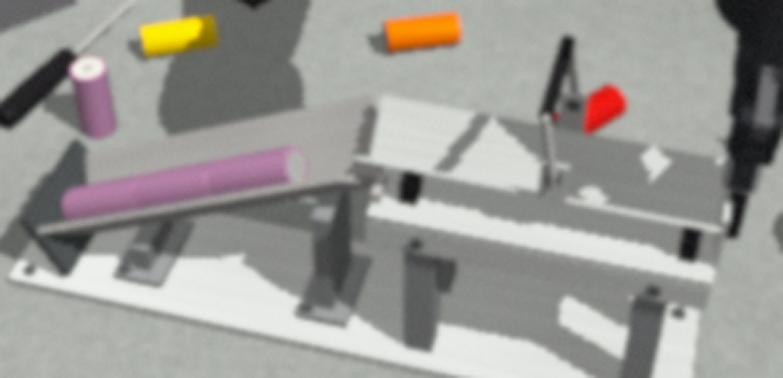

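```bash
python3 -m jog '1 0 0 0.04 0 0 0; 1 0 0 0.08 0 0 0; 1 0 0 0.08 0 0 0';  python3 -m jog '0.8 0 0 0 0 0 0; 0.6 0 0 0 0 0 0; 0.3 0 0 0 0 0 0; 0 0 0 0 0 0 0; -0.4 0 0 0 0 0 0'; python3 -m jog '-0.4 0 0 0 0 0 0; -0.4 0 0 -1 0 0 0; -0.4 0 0 -3 0 0 0; -0.4 0 0 -6 0 0 0; -0.4 0 0 -9 0 0 0';python3 -m jog '-0.4 0 0 -2 0 0 0; -0.4 -2 0 -4 0 0 0; -0.4 -5 0 -5 0 0 0; -0.4 -9 0 -6 0 0 0; -0.4 -12 0 -7 0 0 0'; python3 -c "
from h import *
save(snapshot('scene'),'s22.png',(170,150,460,310),2.7);save(snapshot('top'),'t22.png',(170,100,450,220),2.8);save(snapshot('scene'),'s22f.png')
save(snapshot('wrist'),'w22.png')"
```

```text
time: 20.5
position: [615.7, 207.1, 229.9]
eef_rot: [-0.0, 0.754, -0.657, 0.0]
wrist_force: [-4.2, 0.9, 5.9]
gripper_width: 24.7
time: 21.0
position: [615.9, 206.8, 228.4]
eef_rot: [0.0, 0.754, -0.657, 0.0]
wrist_force: [0.0, -0.2, -0.5]
gripper_width: 55.6
time: 21.5
position: [615.5, 206.9, 319.9]
eef_rot: [0.0, 0.754, -0.657, -0.0]
wrist_force: [0.1, -0.6, 0.3]
gripper_width: 59.7
time: 22.0
position: [599.2, 327.5, 390.2]
eef_rot: [-0.001, 0.754, -0.657, 0.0]
wrist_force: [0.1, -0.4, 0.5]
gripper_width: 60.0
```

View pics/s22.png

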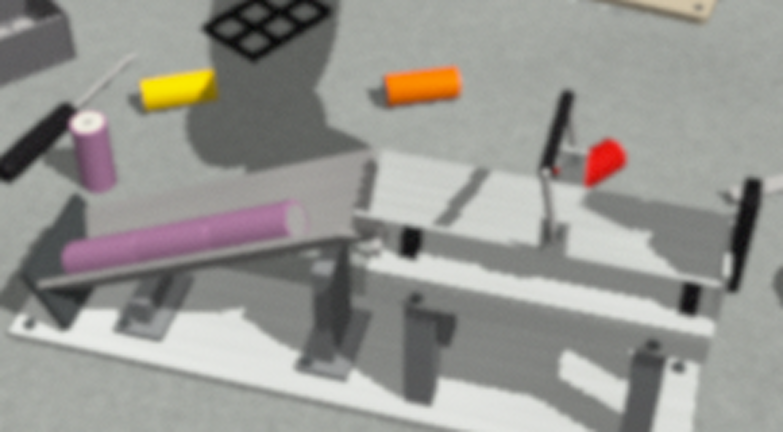

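View pics/t22.png

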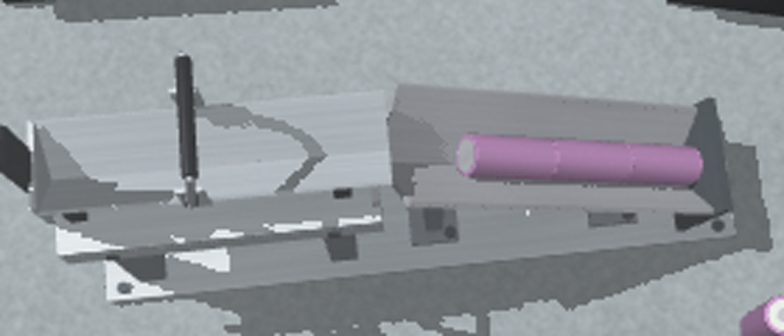

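View pics/s22f.png

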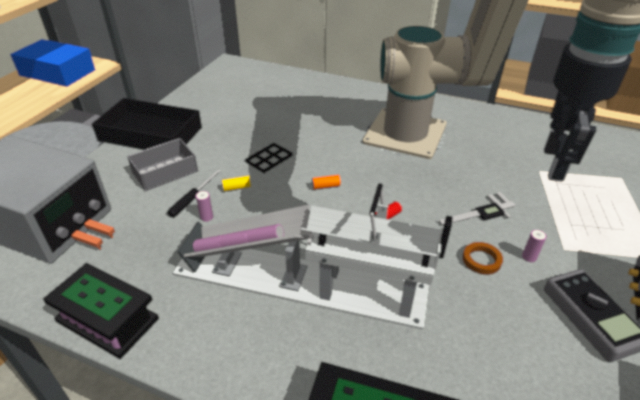

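The tray is empty and level on the shelf at about (380,235) in the scene view. The three cells lie in line at the stop, about (237,238), and the rest of the bench is unchanged. Handing in.

```bash
python3 -c "
from plant import hand_in,state
print(state()['dq'].round(3));print(hand_in())"
```

```text
[-0.023 -0.002 -0.027 -0.004 -0.002 -0.001]
the job is handed in; nothing more can be done
None
```

The job is done and handed in at about 22 s of the 69 s allowed. I carried the tray level by its bail, set it on the shelf and let go. I then gripped the tail block across its width and tilted the tray on its front feet until the cells ran out. After that I lowered it level again and released it.

- **Cells:** the last scene and top pictures show all three lying end to end in the fold against the stop. They had not moved after the tray came down.
- **Tray:** it is empty and level, in the same place as before the tilt, with its origin about 3 mm short of the shelf point (well inside -15 to +8 mm).
- **Bench:** the other things on the bench look unmoved in the pictures. The largest wrist force I saw was about 7.4 N, mostly the tray's own weight.

**Disagreements and limits**
- The tilt was only about 26° instead of the 32° you gave, because the tray had already emptied.
- My shelf position differed by about 4 mm between the top and scene cameras, and I took a value in between.
- Measured TCP heights were about 2–3 mm off the commanded ones while I gripped the tail block.
- I judged the cells' final positions by eye and did not measure them.

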